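Set out the slide-staining station

ROBOT

A 7-joint arm with a two-finger parallel gripper is mounted at the origin on the work surface. World frame = base frame: x ahead of the robot, y to its left, z up, the work surface at z = 0. Lengths are in m, angles in degrees, forces in N, time in s.
With the tool pointing down it reaches from about 0.425 to 0.875 m from the base axis. Payload 4.7 kg.
Tool frame: the origin (TCP) lies at the very end of the fingers, on their centre line; the grasp point (between the pads) lies 19 mm behind it (env.grasp_offset is the distance from the TCP to the grasp point, in m); z points along the fingers, y is the line along which they close (so a half turn about z gives the same grasp; the last joint's range is limited). The gripper opens to 87 mm and grips with 3 to 60 N. Pads are 19 mm wide; open, the fingers measure 117 mm over their backs; the gripper's body (75 mm by 190 mm) begins 51 mm behind the grasp point.
Start: joints at [64.177, 18.392, -4.016, 83.108, 1.295, 78.541, -3.26], TCP at [0.291, -0.581, 0.197] pointing down, gripper open.
Joint ranges: [-163.93, 163.93], [-17.29, 119.83], [-79.2, 71.16], [3.27, 140.29], [-89.18, 269.18], [5.43, 117.66], [-154.24, 154.24]. Speed limits (degrees/s): [147.25, 147.25, 180, 180, 180, 180, 180].

INTERFACE

Orientations are given as [roll, pitch, yaw] about the fixed x, y, z axes, in that order (R = Rz(yaw) Ry(pitch) Rx(roll)).
In Python, from cell import env gives the robot as it stands. The module is installed in compiled form; this text tells all that it offers.
- The arm moves only by the tool drive_tool, never from a script. Its argument "moves" is one flat list of numbers, 5 for each row, row after row: the shift along the tool's x, y, z in units of 40 mm (1.0 is 40 mm), then the turn about the tool's z in units of 10 degrees (1.0 is 10 degrees), then the finger opening in mm, from 0 to 87. A call has 1 to 5 rows; each row is the pose to reach, as a shift and turn from the pose commanded when the call began, along the tool's axes at that moment; what a row does not reach only later rows make up. A row lasts 1/8 s, in which the tool goes at most 62.5 mm and 10.7 degrees, less where a joint would pass 70% of its speed; a pose out of reach is approached as far as the arm can. A call with a gripper value outside its range is refused whole. The fingers move at their own pace and stop on an object; "squeeze" is the grip in N (left out, the last holds). Time passes only in rows, so rows that repeat a pose let the fingers close. It gives the time, the measured TCP pose, the force, the opening and the grip force at its end, in the units of the state.
- env.get_obs(): the state, without advancing time (a new reading comes with each control period).
- env.read_camera(name): name is "side" or "top" or "wrist"; returns (picture, depth): 480x640x3 uint8, red, green, blue; 480x640 float32, m along the optical axis (not along the pixel's ray), 0 where there is no reading.
- env.camera_model(name): a dict with "K" (3x3 intrinsics, pixels), "rvec" (rotation vector, rad) and "tvec" (3), from world to camera coordinates, as OpenCV has them; the wrist camera has in their place "tool_from_camera" (4x4, takes a point from camera to tool coordinates, whose origin is the TCP and whose axes are the flange's). Camera axes: x right, y down, z forward; pixel columns grow to the right and rows downward; lengths in m; the calibration is good to about 2 mm. A picture is of the moment at which its call begins: read the wrist's pose just before it. camera_model takes no time and is no camera call.
- env.sign_off(): hands the job in; it is judged then, once.
The state is a dict: "time_s": time; "qpos": joint angles; "joint_velocities": joint speeds; "effort": joint torques, N m; "tool_pos": TCP position; "tool_rot": TCP orientation; "force": force on the tool from outside, world axes, zero at the start; "wrist_torque": the same for the moment, N m; "grip_width": finger opening in m; "grasp_force": force on a finger pad.
Only numpy, scipy, OpenCV 4.12 (cv2) and the standard library are available. Lean on these libraries where they do the work, as an engineer would, in place of code of your own. Each camera call takes 0.05 s, during which the arm holds its last target. There are 200 camera calls.

TASK

Set out the staining station, everything upright: seen from the robot, stand the tall dropper bottle on the middle of the black pad left of the steel basin, the short dropper bottle on the pad right of it and the lidded specimen jar on the pad behind it. Put the slide box flat on the middle of the aluminium riser, long side along long side, and stand the loupe on the middle of its lid. Never tip over a bottle or the jar, and leave the vial, petri dishes and tally counter where they stand.

Things in the scene. Friction and masses are not known exactly. Their poses are not given: they have to be found in the camera images.
- tall_bottle_mid (a point): Tall amber glass dropper bottle with a black cap, 85 mm high; slim round body 30 mm across up to 55 mm, then a shoulder and a 23 mm cap. About 90 g. Point: on its axis, half-way up (42.5 mm above its foot); z up.
- short_bottle_mid (a point): Short amber glass dropper bottle with a black cap, 52 mm high; squat round body 48 mm across up to 34 mm, then a shoulder and a 23 mm cap. About 60 g. Point: on its axis, half-way up (26 mm above its foot); z up.
- jar_mid (a point): White specimen jar with a wider grey screw lid, 56 mm high; body 48 mm across up to 42 mm, lid 52 mm across. About 90 g. Point: on its axis, half-way up (28 mm above its foot); z up.
- slide_box_mid (a point): Closed microscope-slide box, grey with a flat white lid, 44 mm (its x) by 76 mm (its y, the long side) by 34 mm high; small flush clasp on one long side. About 120 g. Point: its centre, 17 mm above its underside; z up. Grasped across the 44 mm.
- loupe_mid (a point): Hand loupe: a plain upright black cylinder 34 mm across and 30 mm high with an aluminium band and a glass top, standing on its foot. About 50 g. Point: on its axis, half-way up (15 mm above its foot); z up.
- stain_unit: Fixed white T-shaped board, 6 mm thick, 85 (x) by 290 mm (y), rear tongue 90 mm wide to x = 127. Origin on the bench under the basin's centre; x away from the robot (within 15 degrees), y left. Steel basin 70 (x) by 90 mm, centred there, top 22 mm above the bench. Three black pads 56 mm across, 6 mm above the bench, at x, y: left (0, 105), right (0, -105), rear (85, 0) mm.
- riser: Low aluminium riser, fixed, a flat plain top 90 mm (x) by 130 mm (y, its long side), its top 25 mm above the bench. Origin: on the bench under the top's centre; z up.
- vial_mid (a point): Bystander, to be left alone: small glass vial with a white cap, 20 mm across, 35 mm high. Point: half-way up.
- petri_stack_mid (a point): Bystander, to be left alone: two stacked clear petri dishes, 60 mm across, 30 mm high together. Point: half-way up.
- counter_mid (a point): Bystander, to be left alone: round steel tally counter, 48 mm across, 26 mm high, with a thumb button on top to 38 mm. Point: 19 mm above the bench.
Not all that is in view belongs to the job. What is shaped like the part that bears jar_mid but green or purple is not meant.

How it is judged:
By the outcome, as a careful person would: the job done as asked, in the order asked, and still so for the second after the job is handed in, with the robot touching nothing.
It also fails if it takes over 128 s, if anything falls off the work surface, if the arm or the gripper's body presses on something with over 40 N, if the wrist force passes 120 N, or if a joint passes its speed limit or range.

## Working session

There is one attempt and no reset: what is moved stays moved. The work goes in short steps, Python scripts to look and compute and a tool call to move; the robot and the scene stay as the last step left them, time stands still between calls to the robot, and variables do not carry over. Pictures are saved under pics/ and viewed, at most 14 in all, crops included, and the job is handed in when it is done.

Besides the shell and the picture viewer there is one more tool, called by a JSON object that holds its "op" and its "data", one argument or row to a line. drive_tool: Moves the arm, as the interface text tells. Its arguments: {"type":"object","properties":{"moves":{"type":"array","items":{"type":"number"}},"squeeze":{"type":"number"}},"required":["moves"]}

```bash
mkdir -p pics; cat > h.py <<'E'
import numpy as np, cv2
from cell import env
from scipy.spatial.transform import Rotation as R
def look(n):
    o=env.get_obs(); im,d=env.read_camera(n); m=env.camera_model(n); K=np.array(m["K"])
    if "rvec" in m:
        Rm=cv2.Rodrigues(np.array(m["rvec"],float))[0]; t=np.array(m["tvec"]).ravel(); Rc=Rm.T; c=-Rm.T@t
    else:
        T=np.array(m["tool_from_camera"]); Rt=R.from_euler('xyz',o["tool_rot"],degrees=True).as_matrix()
        Rc=Rt@T[:3,:3]; c=Rt@T[:3,3]+np.array(o["tool_pos"])
    return im,d,K,Rc,c
def ray(K,Rc,c,u,v,z):
    r=Rc@np.linalg.inv(K)@np.array([u,v,1.]); return c+r*(z-c[2])/r[2]
def cloud(d,K,Rc,c):
    v,u=np.mgrid[:480,:640]; p=np.stack([u,v,np.ones_like(u)],-1)@np.linalg.inv(K).T*d[...,None]
    return p@Rc.T+c
def save(n,im): cv2.imwrite(f"pics/{n}.png",im[...,::-1])
E
python3 - <<'E'
from h import *
print(env.get_obs())
for n in("top","side"):
    im,d,K,Rc,c=look(n); save(n+"0",im); np.savez(n+"0.npz",im=im,d=d,K=K,Rc=Rc,c=c); print(n,c,Rc[:,2],K[0,0])
E
```

```text
{'time_s': 0.0, 'qpos': array([64.17708093, 18.43891515, -4.01841043, 83.1751942 ,  1.29500792,
       78.54072973, -3.25989188]), 'joint_velocities': array([-0.03761645,  0.01257049, -0.02661716,  0.09747785, -0.09202078,
       -0.02468098, -0.02915669]), 'effort': array([ 7.56492573e-04, -4.91282737e+01, -4.03596517e-01, -3.12526882e+01,
       -6.42141444e-02,  4.38247737e-02,  1.70065991e-04]), 'tool_pos': array([ 0.29106444, -0.58051203,  0.19606103]), 'tool_rot': array([-1.79890418e+02,  4.87440081e-03,  2.66355215e+01]), 'force': array([-0.75842215, -0.28683884, -0.38256327]), 'wrist_torque': array([-0.04510917, -0.03776094,  0.0435083 ]), 'grasp_force': 0.0, 'grip_width': 0.08709029872866023}
top [ 0.42805838 -0.05353505  1.09257396] [ 0.06617267 -0.0101352  -0.99775671] 466.90689709444433
side [0.0505066  0.73939748 0.59763888] [ 0.40748423 -0.75060181 -0.5201476 ] 516.2582849622427
```

View pics/top0.png

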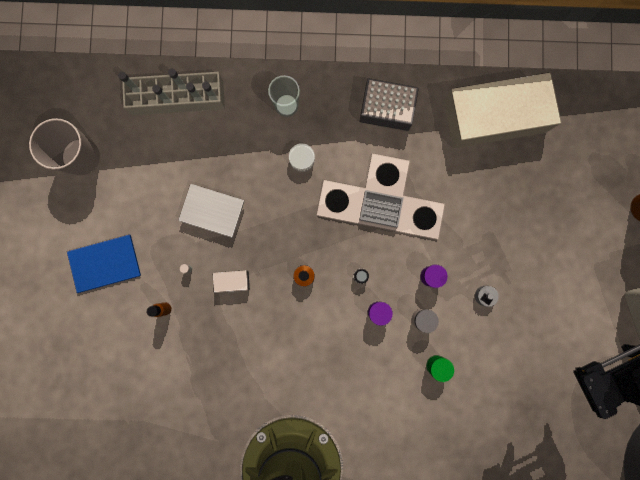

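View pics/side0.png

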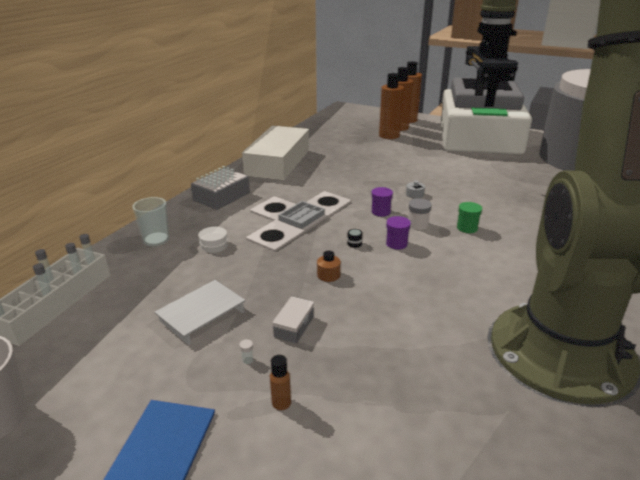

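The top view has image up = +x and left = +y. I see the tall bottle at (160,310), short bottle (304,275), grey-lidded jar (427,321), loupe (361,276), slide box (231,281) and riser (212,211). The basin is at (380,208), with pads at (337,201), (425,218) and (388,174). The bystanders are the vial (184,269), petri dishes (301,157) and counter (487,297).

```bash
python3 - <<'E'
from h import *
f=np.load("top0.npz"); im,d,K,Rc,c=[f[k] for k in("im","d","K","Rc","c")]
P=cloud(d,K,Rc,c); hsv=cv2.cvtColor(im,cv2.COLOR_RGB2HSV)
def blob(m,u,v,r):
    q=np.zeros(m.shape,np.uint8); q[v-r:v+r,u-r:u+r]=m[v-r:v+r,u-r:u+r]*255
    n,l,s,ce=cv2.connectedComponentsWithStats(q); 
    if n<2: return None
    i=1+np.argmax(s[1:,4]); return (l==i).astype(np.uint8)
for n,u,v,r,h in [("tall",157,310,18,.085),("short",304,275,16,.052),("jar",427,321,15,.056),("loupe",361,276,12,.03),("pet",301,157,18,.03),("vial",184,269,9,.035),("counter",487,297,14,.038),("pur1",435,276,15,.056),("pur2",380,313,15,.056),("green",441,369,15,.056)]:
    b=blob(np.abs(P[...,2]-h)<.006,u,v,r)
    if b is None: print(n,"none",P[v,u]); continue
    ct=max(cv2.findContours(b,0,2)[0],key=cv2.contourArea); (x,y),rad=cv2.minEnclosingCircle(ct)
    mm=cv2.moments(b,True); x,y=mm['m10']/mm['m00'],mm['m01']/mm['m00']
    print(n,(round(x,1),round(y,1)),ray(K,Rc,c,x,y,h).round(4),"z",np.median(P[b>0][:,2]).round(4),"diam mm",(2*rad/K[0,0]*(c[2]-h)*1000).round(0))
for n,u,v,r in [("padL",337,201,14),("padR",425,218,14),("padB",388,174,14)]:
    b=blob(hsv[...,2]<40,u,v,r); mm=cv2.moments(b,True); x,y=mm['m10']/mm['m00'],mm['m01']/mm['m00']
    print(n,(round(x,1),round(y,1)),ray(K,Rc,c,x,y,.006).round(4),mm['m00'], P[v,u,2].round(4))
for n,u,v,r,h in [("riser",212,211,38,.025),("box",231,281,24,.034)]:
    b=blob((np.abs(P[...,2]-h)<.007)&(hsv[...,2]>120),u,v,r)
    ct=max(cv2.findContours(b,0,2)[0],key=cv2.contourArea); bx=cv2.boxPoints(cv2.minAreaRect(ct))
    W=np.array([ray(K,Rc,c,*p,h) for p in bx]); e=[(W[1]-W[0])[:2],(W[2]-W[1])[:2]]
    e.sort(key=lambda a:-np.hypot(*a)); print(n,W.mean(0).round(4),[np.hypot(*a).round(4) for a in e],"long axis deg",np.degrees(np.arctan2(e[0][1],e[0][0])).round(1))
m=env.camera_model("wrist"); print(np.round(m["tool_from_camera"],3).tolist())
E
```

```text
tall (152.0, 310.6) [0.3496 0.3049 0.085 ] z 0.0849 diam mm 25.0
short (303.2, 275.1) [ 0.4345 -0.0138  0.052 ] z 0.0514 diam mm 23.0
jar (426.4, 320.6) [ 0.3421 -0.2888  0.056 ] z 0.0555 diam mm 53.0
loupe (361.0, 275.5) [ 0.4375 -0.1443  0.03  ] z 0.03 diam mm 34.0
pet (301.2, 155.9) [7.093e-01 5.000e-04 3.000e-02] z 0.0295 diam mm 60.0
vial (183.9, 267.9) [0.4432 0.2563 0.035 ] z 0.035 diam mm 20.0
counter (489.5, 295.9) [ 0.4   -0.435  0.038] z 0.0374 diam mm 14.0
pur1 (435.2, 275.7) [ 0.4417 -0.3071  0.056 ] z 0.0553 diam mm 52.0
pur2 (380.1, 313.0) [ 0.3561 -0.1863  0.056 ] z 0.0556 diam mm 53.0
green (441.8, 369.2) [ 0.2372 -0.3244  0.056 ] z 0.0555 diam mm 54.0
padL (336.6, 200.6) [ 0.6118 -0.0848  0.006 ] 388.0 0.0077
padR (424.4, 217.9) [ 0.5771 -0.292   0.006 ] 389.0 0.0052
padB (387.3, 174.3) [ 0.6781 -0.2027  0.006 ] 381.0 0.0069
riser [0.5784 0.2045 0.025 ] [np.float64(0.1312), np.float64(0.0899)] long axis deg -105.7
box [0.4165 0.152  0.034 ] [np.float64(0.0766), np.float64(0.0454)] long axis deg -84.1
[[-0.001, -0.955, -0.296, 0.083], [1.0, -0.001, -0.001, -0.001], [0.0, -0.296, 0.955, -0.187], [0.0, 0.0, 0.0, 1.0]]
```

```bash
cat >> h.py <<'E'
def plan(pts, start=None, mm=60, deg=10.5):
    """pts: list of (x,y,z,yaw,open); prints rows per call of 5, from start pose (default measured)"""
    o=env.get_obs(); p=np.array([*o["tool_pos"],o["tool_rot"][2]],float) if start is None else np.array(start,float)
    rows=[]; q=p.copy()
    for t in pts:
        t=np.array(t,float); dy=(t[3]-q[3]+180)%360-180
        n=max(1,int(np.ceil(max(np.linalg.norm(t[:3]-q[:3])*1000/mm,abs(dy)/deg))))
        for i in range(1,n+1): rows.append([*(q[:3]+(t[:3]-q[:3])*i/n),q[3]+dy*i/n,t[4]])
        q=np.array([*t[:3],q[3]+dy])
    for k in range(0,len(rows),5):
        y=np.radians(p[3]); ch=rows[k:k+5]
        print([round(float(v),2) for r in ch for dx,dY,dz in [np.array(r[:3])-p[:3]] for v in ((np.cos(y)*dx+np.sin(y)*dY)/.04,(np.sin(y)*dx-np.cos(y)*dY)/.04,-dz/.04,-(r[3]-p[3])/10,r[4])],"->",np.round(ch[-1],3))
        p=np.array(ch[-1][:4])
E
python3 -c "
from h import *
plan([(.40,-.37,.18,60,60),(.5,-.1,.15,90,60),(.46,.16,.15,90,60),(.35,.305,.14,90,60),(.3496,.3049,.024,90,60)],start=(.291,-.581,.197,26.64))"
```

```text
[1.2, -0.87, 0.11, -0.83, 60.0, 2.4, -1.75, 0.21, -1.67, 60.0, 3.6, -2.62, 0.32, -2.5, 60.0, 4.8, -3.49, 0.43, -3.34, 60.0, 5.85, -4.48, 0.58, -3.94, 60.0] -> [ 0.42  -0.316  0.174 66.    60.   ]
[1.44, -0.09, 0.15, -0.6, 60.0, 2.87, -0.18, 0.3, -1.2, 60.0, 4.31, -0.28, 0.45, -1.8, 60.0, 5.75, -0.37, 0.6, -2.4, 60.0, 6.85, -1.08, 0.6, -2.4, 60.0] -> [ 4.92e-01 -4.80e-02  1.50e-01  9.00e+01  6.00e+01]
[1.3, -0.2, -0.0, -0.0, 60.0, 2.6, -0.4, -0.0, -0.0, 60.0, 3.9, -0.6, -0.0, -0.0, 60.0, 5.2, -0.8, -0.0, -0.0, 60.0, 6.11, -1.49, 0.06, -0.0, 60.0] -> [ 0.432  0.196  0.148 90.    60.   ]
[0.91, -0.69, 0.06, -0.0, 60.0, 1.81, -1.37, 0.12, -0.0, 60.0, 2.72, -2.06, 0.19, -0.0, 60.0, 2.72, -2.07, 1.64, -0.0, 60.0, 2.72, -2.07, 3.09, -0.0, 60.0] -> [3.50e-01 3.05e-01 2.40e-02 9.00e+01 6.00e+01]
```

{"op": "drive_tool", "data": {
  "moves": [1.2, -0.87, 0.1, -0.8, 60, 2.4, -1.75, 0.2, -1.7, 60, 3.6, -2.6, 0.3, -2.5, 60, 4.8, -3.5, 0.4, -3.3, 60, 5.85, -4.5, 0.6, -4.0, 60]
}}

```text
time_s: 0.72
tool_pos: [0.4208, -0.3132, 0.173]
tool_rot: [180.0, -0.0, 66.9]
force: [0.8, 0.2, -0.8]
grip_width: 0.0607
grasp_force: 0.0
```

{"op": "drive_tool", "data": {
  "moves": [1.4, -0.1, 0.15, -0.6, 60, 2.9, -0.2, 0.3, -1.2, 60, 4.3, -0.3, 0.45, -1.8, 60, 5.75, -0.4, 0.6, -2.4, 60, 6.85, -1.1, 0.6, -2.4, 60]
}}

```text
time_s: 1.35
tool_pos: [0.4886, -0.0436, 0.1485]
tool_rot: [-180.0, -0.1, 90.8]
force: [0.5, 0.4, 0.0]
grip_width: 0.06
grasp_force: 0.0
```

{"op": "drive_tool", "data": {
  "moves": [1.3, -0.2, 0, 0, 60, 2.6, -0.4, 0, 0, 60, 3.9, -0.6, 0, 0, 60, 5.2, -0.8, 0, 0, 60, 6.1, -1.5, 0, 0, 60]
}}

```text
time_s: 1.98
tool_pos: [0.4249, 0.1997, 0.1491]
tool_rot: [-180.0, -0.1, 90.7]
force: [-0.4, -0.3, 0.9]
grip_width: 0.06
grasp_force: 0.0
```

{"op": "drive_tool", "data": {
  "moves": [0.9, -0.7, 0, 0, 60, 1.8, -1.4, 0, 0, 60, 2.7, -2.1, 0, 0, 60, 2.7, -2.1, 0, 0, 60, 2.7, -2.1, 0, 0, 60]
}}

```text
time_s: 2.6
tool_pos: [0.3405, 0.3034, 0.1489]
tool_rot: [180.0, 0.1, 90.6]
force: [0.6, 0.5, -0.4]
grip_width: 0.0602
grasp_force: 0.0
```

```bash
cat >> h.py <<'E'
def top_at(n,h,xy,r=.04,tol=.005):
    """centroid of points of height h within r of xy, and their span"""
    im,d,K,Rc,c=look(n); P=cloud(d,K,Rc,c)
    m=(d>0)&(np.abs(P[...,2]-h)<tol)&(np.hypot(P[...,0]-xy[0],P[...,1]-xy[1])<r)
    Q=P[m]; 
    if len(Q)<10: print(n,"few",len(Q)); return im
    pts=np.float32(Q[:,:2]); (cx,cy),rad=cv2.minEnclosingCircle(pts)
    print(n,h,"mean",Q.mean(0).round(4),"circle",round(cx,4),round(cy,4),"diam",round(2*rad,4),len(Q)); return im
E
python3 -c "
from h import *
im=top_at('wrist',.085,(.35,.305)); save('w1',im); top_at('wrist',.055,(.35,.305),.02,.01)
print(env.get_obs()['tool_pos'],env.get_obs()['qpos'].round(0))"
```

```text
wrist 0.085 mean [0.35   0.3064 0.0843] circle 0.3503 0.3058 diam 0.0235 763
wrist 0.055 mean [0.349  0.3143 0.056 ] circle 0.3499 0.3062 diam 0.0295 403
[0.34098775 0.3029311  0.14888874] [ 14.  -3. -56. 111.  -3.  70. -41.]
```

View pics/w1.png

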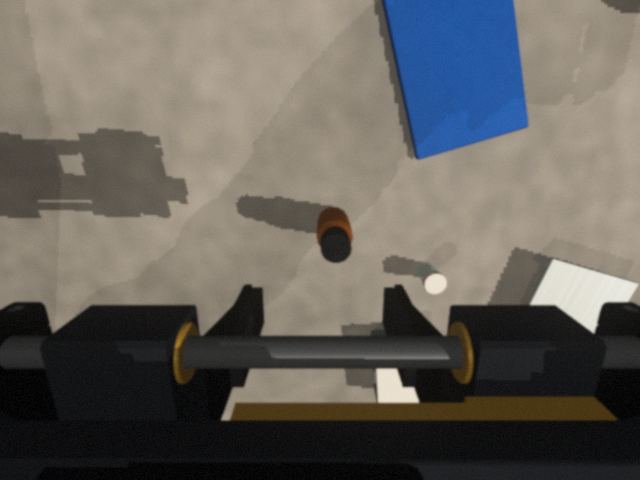

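The wrist view shows the bottle at (335,240) between the open fingers. The wrist fix agrees with the top fix to 1 mm. Descending.

{"op": "drive_tool", "data": {
  "moves": [0.06, 0.23, 1.0, 0, 60, 0.06, 0.23, 2.0, 0, 60, 0.06, 0.23, 2.8, 0, 60, 0.06, 0.23, 3.12, 0, 60, 0.06, 0.23, 3.12, 0, 60],
  "squeeze": 15
}}

```text
time_s: 3.32
tool_pos: [0.3494, 0.306, 0.024]
tool_rot: [-179.9, 0.0, 90.6]
force: [-0.3, -0.4, -0.1]
grip_width: 0.0602
grasp_force: 0.0
```

{"op": "drive_tool", "data": {
  "moves": [0, 0, 0, 0, 15, 0, 0, 0, 0, 15, 0, 0, 0, 0, 15, 0, 0, 0, 0, 15, 0, 0, 0, 0, 15]
}}

```text
time_s: 3.95
tool_pos: [0.3499, 0.3067, 0.0247]
tool_rot: [179.9, -0.0, 90.6]
force: [0.5, 0.1, 2.4]
grip_width: 0.0288
grasp_force: 15.0
```

```bash
python3 -c "
from h import *
plan([(.35,.306,.13,90.6,15),(.6118,-.0845,.13,85,15)])"
```

```text
[-0.01, 0.0, -1.32, 0.0, 15.0, -0.02, 0.0, -2.63, 0.0, 15.0, -1.25, 0.81, -2.63, 0.07, 15.0, -2.48, 1.61, -2.63, 0.14, 15.0, -3.71, 2.42, -2.63, 0.21, 15.0] -> [ 0.448  0.16   0.13  88.5   15.   ]
[-1.2, 0.85, -0.0, 0.07, 15.0, -2.4, 1.7, -0.0, 0.14, 15.0, -3.6, 2.55, -0.0, 0.21, 15.0, -4.79, 3.4, -0.0, 0.28, 15.0, -5.99, 4.25, -0.0, 0.35, 15.0] -> [ 0.612 -0.085  0.13  85.    15.   ]
```

{"op": "drive_tool", "data": {
  "moves": [0, 0, -1.0, 0, 15, 0, 0, -2.2, 0, 15, 0, 0, -2.65, 0, 15, -1.25, 0.8, -2.65, 0.1, 15, -2.5, 1.6, -2.65, 0.2, 15]
}}

```text
time_s: 4.58
tool_pos: [0.4148, 0.2059, 0.13]
tool_rot: [180.0, 0.1, 88.7]
force: [0.8, -0.3, -1.5]
grip_width: 0.0284
grasp_force: 15.0
```

{"op": "drive_tool", "data": {
  "moves": [-1.2, 0.85, 0, 0.1, 15, -2.4, 1.7, 0, 0.2, 15, -3.6, 2.55, 0, 0.3, 15, -4.8, 3.4, 0, 0.4, 15, -6.0, 4.2, 0, 0.4, 15]
}}

```text
time_s: 5.2
tool_pos: [0.5768, -0.0385, 0.1288]
tool_rot: [-179.9, 0.0, 84.6]
force: [0.9, -0.2, -0.4]
grip_width: 0.0285
grasp_force: 15.0
```

```bash
python3 -c "
from h import *
plan([(.6118,-.0845,.13,85,15),(.6118,-.0845,.031,85,15)])
print(env.get_obs()['tool_pos'],env.get_obs()['grip_width'],env.get_obs()['qpos'].round(0))"
```

```text
[-1.06, 0.98, -0.03, -0.04, 15.0, -1.06, 0.98, 1.21, -0.04, 15.0, -1.06, 0.98, 2.45, -0.04, 15.0] -> [ 6.12e-01 -8.40e-02  3.10e-02  8.50e+01  1.50e+01]
[ 0.5768065  -0.0384636   0.12882726] 0.028529116055989123 [ 34.  16. -39.  98.  11.  70. -12.]
```

{"op": "drive_tool", "data": {
  "moves": [-1.06, 0.98, 0, 0, 15, -1.06, 0.98, 0.6, 0, 15, -1.06, 0.98, 1.4, 0, 15, -1.06, 0.98, 2.0, 0, 15, -1.06, 0.98, 2.2, 0, 15]
}}

```text
time_s: 5.82
tool_pos: [0.6095, -0.0824, 0.0392]
tool_rot: [-179.7, -0.0, 84.6]
force: [-1.3, -0.9, -1.8]
grip_width: 0.0283
grasp_force: 15.0
```

```bash
python3 -c "
from h import *
plan([(.6118,-.0845,.031,85,15)])
print(env.get_obs()['tool_pos'],env.get_obs()['force'])
im=look('wrist')[0]; save('w2',im)"
```

```text
[-0.05, 0.06, 0.2, -0.04, 15.0] -> [ 6.12e-01 -8.40e-02  3.10e-02  8.50e+01  1.50e+01]
[ 0.60948748 -0.08238829  0.03919106] [-1.33283304 -0.88364177 -1.7935235 ]
```

View pics/w2.png

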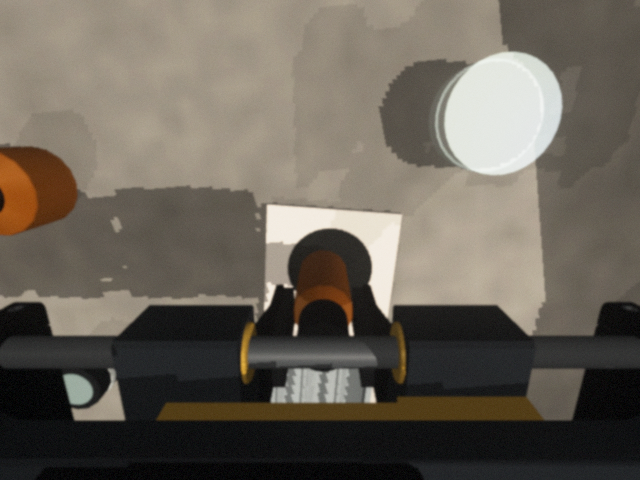

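The bottle hangs upright over the black pad, which is centred near (330,265). Lowering the last 8 mm.

{"op": "drive_tool", "data": {
  "moves": [-0.05, 0.06, 0.1, 0, 15, -0.05, 0.06, 0.16, 0, 15, -0.05, 0.06, 0.2, 0, 15, -0.05, 0.06, 0.21, 0, 15, -0.05, 0.06, 0.21, 0, 15]
}}

```text
time_s: 6.5
tool_pos: [0.6141, -0.0848, 0.0342]
tool_rot: [180.0, 0.0, 84.6]
force: [0.4, 0.3, -1.1]
grip_width: 0.0283
grasp_force: 15.0
```

{"op": "drive_tool", "data": {
  "moves": [0, -0.05, 0.04, 0, 15, 0, -0.05, 0.07, 0, 15, 0, -0.05, 0.09, 0, 15, 0, -0.05, 0.1, 0, 15, 0, -0.05, 0.1, 0, 15]
}}

```text
time_s: 7.12
tool_pos: [0.6121, -0.0846, 0.0307]
tool_rot: [180.0, 0.0, 84.6]
force: [-1.7, 0.5, 5.3]
grip_width: 0.0285
grasp_force: 15.0
```

{"op": "drive_tool", "data": {
  "moves": [0, 0, 0, 0, 45, 0, 0, 0, 0, 60, 0, 0, -0.3, 0, 60, 0, 0, -1.3, 0, 60, 0, 0, -2.6, 0, 60]
}}

```text
time_s: 7.75
tool_pos: [0.6112, -0.0845, 0.1346]
tool_rot: [-179.9, -0.0, 84.6]
force: [1.9, -0.5, 0.8]
grip_width: 0.0593
grasp_force: 0.0
```

```bash
python3 -c "
from h import *
top_at('wrist',.091,(.612,-.085))
plan([(.4347,-.0138,.13,87,70),(.4347,-.0138,.12,87,70)],start=None)"
```

```text
wrist 0.091 mean [ 0.6117 -0.0847  0.0903] circle 0.6119 -0.0853 diam 0.0239 875
[0.33, -1.17, 0.08, -0.06, 70.0, 0.67, -2.34, 0.17, -0.12, 70.0, 1.0, -3.51, 0.25, -0.18, 70.0, 1.33, -4.68, 0.34, -0.24, 70.0, 1.33, -4.68, 0.59, -0.24, 70.0] -> [ 4.35e-01 -1.40e-02  1.20e-01  8.70e+01  7.00e+01]
```

Tall bottle stands on the pad centre. On to the short bottle.

{"op": "drive_tool", "data": {
  "moves": [0.35, -1.2, 0, 0, 70, 0.7, -2.4, 0, 0, 70, 1.0, -3.5, 0.2, 0, 70, 1.33, -4.7, 0.3, 0, 70, 1.33, -4.7, 0.3, 0, 70]
}}

```text
time_s: 8.43
tool_pos: [0.427, -0.0135, 0.1218]
tool_rot: [-180.0, 0.2, 84.7]
force: [1.0, -0.5, 0.7]
grip_width: 0.0701
grasp_force: 0.0
```

```bash
python3 -c "
from h import *
top_at('wrist',.052,(.4345,-.0138))
plan([(.4347,-.0138,.12,84.6,70),(.4347,-.0138,.0035,84.6,70)],start=None)
print(env.get_obs()['tool_pos'],env.get_obs()['qpos'].round(0))"
```

```text
wrist 0.052 mean [ 0.4352 -0.0132  0.0513] circle 0.4352 -0.0137 diam 0.0236 729
[0.02, 0.13, 0.06, 0.01, 70.0, 0.02, 0.13, 1.52, 0.01, 70.0, 0.02, 0.13, 2.98, 0.01, 70.0] -> [ 4.35e-01 -1.40e-02  4.00e-03  8.46e+01  7.00e+01]
[ 0.42944961 -0.0141442   0.1225902 ] [ 42.  -5. -41. 117.  -4.  67.  -3.]
```

{"op": "drive_tool", "data": {
  "moves": [0.02, 0.14, 0.8, 0, 70, 0.02, 0.14, 1.8, 0, 70, 0.02, 0.14, 2.6, 0, 70, 0.02, 0.14, 2.85, 0, 70, 0.02, 0.14, 2.85, 0, 70]
}}

```text
time_s: 9.1
tool_pos: [0.4363, -0.0135, 0.0081]
tool_rot: [-180.0, -0.1, 84.6]
force: [0.1, -0.1, 0.2]
grip_width: 0.0701
grasp_force: 0.0
```

{"op": "drive_tool", "data": {
  "moves": [0, -0.02, 0.1, 0, 70, 0, -0.02, 0.1, 0, 40, 0, -0.02, 0.1, 0, 40, 0, -0.02, 0.1, 0, 40, 0, -0.02, 0.1, 0, 40]
}}

```text
time_s: 9.72
tool_pos: [0.4349, -0.0138, 0.0043]
tool_rot: [180.0, 0.0, 84.6]
force: [-0.7, 0.4, 2.4]
grip_width: 0.0459
grasp_force: 15.0
```

```bash
python3 -c "
from h import *
plan([(.436,-.0135,.10,84.6,40),(.5771,-.2918,.10,84.6,40)],start=None)
print(env.get_obs()['tool_pos'],env.get_obs()['grip_width'])"
```

```text
[0.01, 0.01, -1.2, 0.0, 40.0, 0.01, 0.03, -2.39, 0.0, 40.0, -1.09, 0.72, -2.39, 0.0, 40.0, -2.19, 1.41, -2.39, 0.0, 40.0, -3.29, 2.11, -2.39, 0.0, 40.0] -> [ 0.507 -0.153  0.1   84.6   40.   ]
[-1.1, 0.69, -0.0, -0.0, 40.0, -2.2, 1.39, -0.0, -0.0, 40.0, -3.3, 2.08, -0.0, -0.0, 40.0] -> [ 0.577 -0.292  0.1   84.6   40.   ]
[ 0.43494019 -0.01381843  0.00426249] 0.04593501217357041
```

{"op": "drive_tool", "data": {
  "moves": [0, 0, -1.0, 0, 40, 0, 0, -2.3, 0, 40, -1.1, 0.7, -2.4, 0, 40, -2.2, 1.4, -2.4, 0, 40, -3.3, 2.1, -2.4, 0, 40]
}}

```text
time_s: 10.35
tool_pos: [0.5066, -0.1546, 0.1002]
tool_rot: [180.0, 0.0, 84.6]
force: [-0.8, 0.4, 0.2]
grip_width: 0.046
grasp_force: 15.0
```

{"op": "drive_tool", "data": {
  "moves": [-1.1, 0.7, 0, 0, 40, -2.2, 1.4, 0, 0, 40, -3.3, 2.1, 0, 0, 40, -4.0, 2.5, 0, 0, 40, -4.0, 2.5, 0, 0, 40]
}}

```text
time_s: 10.98
tool_pos: [0.59, -0.3249, 0.0986]
tool_rot: [-179.9, 0.0, 84.4]
force: [-0.8, 0.7, -2.3]
grip_width: 0.0458
grasp_force: 15.0
```

```bash
python3 -c "
from h import *
plan([(.5771,-.2918,.05,84.6,40),(.5771,-.2918,.0105,84.6,40)],start=None)
print(env.get_obs()['tool_pos'],env.get_obs()['grip_width'])"
```

```text
[0.4, -0.2, 0.61, -0.01, 40.0, 0.79, -0.4, 1.22, -0.02, 40.0, 0.79, -0.4, 2.2, -0.02, 40.0] -> [ 5.77e-01 -2.92e-01  1.10e-02  8.46e+01  4.00e+01]
[ 0.5899539  -0.32489228  0.09862485] 0.045781851897747104
```

{"op": "drive_tool", "data": {
  "moves": [0.4, -0.2, 0, 0, 40, 0.79, -0.4, 0.3, 0, 40, 0.79, -0.4, 1.2, 0, 40, 0.79, -0.4, 1.9, 0, 40, 0.79, -0.4, 1.9, 0, 40]
}}

```text
time_s: 11.6
tool_pos: [0.5751, -0.2849, 0.0221]
tool_rot: [-179.7, -0.1, 84.8]
force: [-0.5, -0.7, 0.3]
grip_width: 0.0462
grasp_force: 15.0
```

```bash
python3 -c "
from h import *
plan([(.5771,-.2918,.0105,84.6,40)],start=None)
print(env.get_obs()['tool_pos'],env.get_obs()['force'])"
```

```text
[-0.17, 0.07, 0.29, 0.02, 40.0] -> [ 5.77e-01 -2.92e-01  1.00e-02  8.46e+01  4.00e+01]
[ 0.57511831 -0.28486438  0.02205906] [-0.46878429 -0.74706579  0.31160109]
```

{"op": "drive_tool", "data": {
  "moves": [-0.17, 0.06, 0, 0, 40, -0.17, 0.06, 0.1, 0, 40, -0.17, 0.06, 0.18, 0, 40, -0.17, 0.06, 0.18, 0, 40]
}}

```text
time_s: 12.1
tool_pos: [0.5792, -0.2955, 0.0167]
tool_rot: [-180.0, -0.0, 84.6]
force: [-0.2, -0.6, -1.5]
grip_width: 0.0461
grasp_force: 15.0
```

{"op": "drive_tool", "data": {
  "moves": [0.09, -0.06, 0.04, 0, 40, 0.09, -0.06, 0.08, 0, 40, 0.09, -0.06, 0.12, 0, 40, 0.09, -0.06, 0.15, 0, 40, 0.09, -0.06, 0.15, 0, 40]
}}

```text
time_s: 12.72
tool_pos: [0.5772, -0.2918, 0.0106]
tool_rot: [-180.0, -0.0, 84.6]
force: [-1.4, 0.1, -1.0]
grip_width: 0.0461
grasp_force: 15.0
```

{"op": "drive_tool", "data": {
  "moves": [0, 0, 0.02, 0, 40, 0, 0, 0.02, 0, 40, 0, 0, 0.02, 0, 65, 0, 0, 0.02, 0, 70, 0, 0, 0.02, 0, 70]
}}

```text
time_s: 13.35
tool_pos: [0.5773, -0.2918, 0.0098]
tool_rot: [-180.0, 0.0, 84.6]
force: [-0.3, -0.2, 0.2]
grip_width: 0.0665
grasp_force: 0.0
```

{"op": "drive_tool", "data": {
  "moves": [0, 0, -0.5, 0, 70, 0, 0, -1.5, 0, 70, 0, 0, -2.8, 0, 70, 0, 0, -3.0, 0, 70, 0, 0, -3.0, 0, 70]
}}

```text
time_s: 13.98
tool_pos: [0.5779, -0.2921, 0.1316]
tool_rot: [179.9, 0.1, 84.6]
force: [0.3, -0.1, -0.1]
grip_width: 0.0702
grasp_force: 0.0
```

```bash
python3 -c "
from h import *
top_at('wrist',.058,(.577,-.292))
plan([(.4,-.25,.14,120,75),(.3421,-.2888,.13,138,75)],start=None)
print(env.get_obs()['tool_pos'],env.get_obs()['force'])"
```

```text
wrist 0.058 mean [ 0.5774 -0.2913  0.0573] circle 0.5771 -0.2918 diam 0.0236 713
[0.16, -1.13, -0.06, -0.88, 75.0, 0.31, -2.25, -0.13, -1.77, 75.0, 0.47, -3.38, -0.19, -2.65, 75.0, 0.63, -4.5, -0.25, -3.54, 75.0, 0.08, -5.18, -0.13, -4.44, 75.0] -> [  0.371  -0.269   0.135 129.     75.   ]
[0.08, -0.87, 0.13, -0.9, 75.0] -> [ 3.42e-01 -2.89e-01  1.30e-01  1.38e+02  7.50e+01]
[ 0.57698028 -0.29177191  0.12997907] [-0.34678985 -0.74115002  0.78778839]
```

Short bottle is placed on the pad centre. Next the jar, approached with the fingers on the diagonal between its neighbours.

{"op": "drive_tool", "data": {
  "moves": [0.15, -1.15, 0, -0.9, 75, 0.3, -2.3, 0, -1.8, 75, 0.45, -3.4, 0, -2.7, 75, 0.6, -4.5, 0, -3.6, 75, 0.1, -5.2, 0, -4.4, 75]
}}

```text
time_s: 14.65
tool_pos: [0.3678, -0.2664, 0.1283]
tool_rot: [-179.9, -0.2, 129.0]
force: [1.0, -0.2, 0.3]
grip_width: 0.0747
grasp_force: 0.0
```

{"op": "drive_tool", "data": {
  "moves": [0.1, -0.85, 0, -0.9, 75, 0.1, -0.85, 0, -0.9, 75, 0.1, -0.85, 0, -0.9, 75]
}}

```text
time_s: 15.02
tool_pos: [0.3415, -0.2857, 0.1292]
tool_rot: [180.0, -0.1, 137.6]
force: [0.2, 0.7, 0.8]
grip_width: 0.075
grasp_force: 0.0
```

```bash
python3 -c "
from h import *
im=top_at('wrist',.056,(.342,-.289)); save('w3',im)
plan([(.3421,-.2888,.10,138,75),(.3421,-.2888,.011,138,75)],start=None)
print(env.get_obs()['tool_pos'],env.get_obs()['tool_rot'],env.get_obs()['qpos'].round(0))"
```

```text
wrist 0.056 mean [ 0.3417 -0.2895  0.0554] circle 0.3423 -0.2901 diam 0.0522 3363
[-0.06, -0.06, 0.73, -0.04, 75.0, -0.06, -0.06, 1.85, -0.04, 75.0, -0.06, -0.06, 2.96, -0.04, 75.0] -> [ 3.42e-01 -2.89e-01  1.10e-02  1.38e+02  7.50e+01]
[ 0.34194881 -0.28553549  0.12935202] [ 1.79958420e+02 -6.28280739e-02  1.37640507e+02] [ 71.  -3. -33. 115.  -2.  68.  86.]
```

View pics/w3.png

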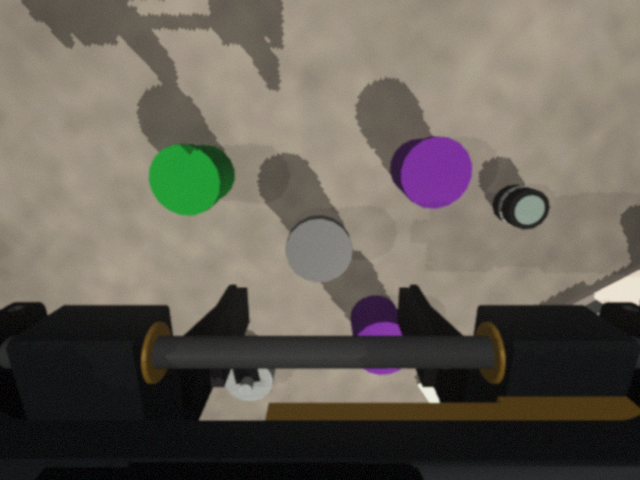

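The grey jar is at (320,250), centred between the fingers. The purple lids at (432,172) and (378,340) and the green one at (185,180) are clear of the finger line.

{"op": "drive_tool", "data": {
  "moves": [-0.07, -0.07, 0.3, 0, 75, -0.07, -0.07, 1.0, 0, 75, -0.07, -0.07, 2.0, 0, 75, -0.07, -0.07, 2.7, 0, 75, -0.07, -0.07, 2.7, 0, 75]
}}

```text
time_s: 15.7
tool_pos: [0.3404, -0.2882, 0.0194]
tool_rot: [179.9, -0.3, 137.7]
force: [1.3, 0.0, -0.6]
grip_width: 0.0748
grasp_force: 0.0
```

{"op": "drive_tool", "data": {
  "moves": [0, 0, 0, 0, 75]
}}

```text
time_s: 15.82
tool_pos: [0.3425, -0.2905, 0.0225]
tool_rot: [180.0, 0.0, 137.7]
force: [1.1, -0.5, 0.7]
grip_width: 0.0746
grasp_force: 0.0
```

{"op": "drive_tool", "data": {
  "moves": [0, 0, 0.27, 0, 75, 0, 0, 0.27, 0, 75, 0, 0, 0.27, 0, 40, 0, 0, 0.27, 0, 40, 0, 0, 0.27, 0, 40]
}}

```text
time_s: 16.45
tool_pos: [0.3418, -0.2906, 0.0114]
tool_rot: [-180.0, 0.0, 137.6]
force: [0.0, 0.1, -0.6]
grip_width: 0.0527
grasp_force: 0.0
```

{"op": "drive_tool", "data": {
  "moves": [0, 0, 0, 0, 40, 0, 0, 0, 0, 40]
}}

```text
time_s: 16.7
tool_pos: [0.3418, -0.2906, 0.0113]
tool_rot: [-180.0, 0.0, 137.6]
force: [0.2, 0.3, 2.6]
grip_width: 0.0517
grasp_force: 15.0
```

```bash
python3 -c "
from h import *
plan([(.3425,-.290,.13,138,40),(.6783,-.2022,.13,138,40)],start=None)
print(env.get_obs()['tool_pos'],env.get_obs()['grip_width'])"
```

```text
[-0.0, 0.01, -1.48, -0.02, 40.0, -0.0, 0.02, -2.97, -0.04, 40.0, -0.79, 1.24, -2.97, -0.04, 40.0, -1.58, 2.45, -2.97, -0.04, 40.0, -2.37, 3.66, -2.97, -0.04, 40.0] -> [ 5.10e-01 -2.46e-01  1.30e-01  1.38e+02  4.00e+01]
[-0.79, 1.21, -0.0, -0.0, 40.0, -1.59, 2.42, -0.0, -0.0, 40.0, -2.38, 3.62, -0.0, -0.0, 40.0] -> [ 6.78e-01 -2.02e-01  1.30e-01  1.38e+02  4.00e+01]
[ 0.34178859 -0.29056241  0.01133849] 0.051653673718661856
```

The width of 51.7 mm means the pads sit on the lid rim. I'll regrasp higher, squarely on the lid.

{"op": "drive_tool", "data": {
  "moves": [0, 0, 0, 0, 70, 0, 0, 0, 0, 75, 0, 0, -0.2, 0, 75, 0, 0, -0.4, 0, 75, 0, 0, -0.4, 0, 75]
}}

```text
time_s: 17.32
tool_pos: [0.3423, -0.2911, 0.0282]
tool_rot: [-180.0, 0.1, 137.6]
force: [0.4, -0.6, 1.1]
grip_width: 0.0747
grasp_force: 0.0
```

{"op": "drive_tool", "data": {
  "moves": [0, 0, 0, 0, 40, 0, 0, 0, 0, 40, 0, 0, 0, 0, 40, 0, 0, 0, 0, 40, 0, 0, 0, 0, 40]
}}

```text
time_s: 17.95
tool_pos: [0.3416, -0.2903, 0.027]
tool_rot: [180.0, -0.0, 137.6]
force: [-0.1, 1.0, -0.7]
grip_width: 0.0508
grasp_force: 15.0
```

{"op": "drive_tool", "data": {
  "moves": [0, 0, -0.6, 0, 40, 0, 0, -1.8, 0, 40, 0, 0, -2.6, 0, 40, -0.8, 1.25, -2.6, 0, 40, -1.6, 2.45, -2.6, 0, 40]
}}

```text
time_s: 18.58
tool_pos: [0.4563, -0.2618, 0.1322]
tool_rot: [-179.9, 0.1, 137.5]
force: [0.7, -0.9, -0.4]
grip_width: 0.0511
grasp_force: 15.0
```

```bash
python3 -c "
from h import *
plan([(.6783,-.2022,.12,137.6,40)],start=None)
print(env.get_obs()['tool_pos'],env.get_obs()['grip_width'])"
```

```text
[-0.77, 1.21, 0.08, -0.0, 40.0, -1.54, 2.42, 0.15, -0.01, 40.0, -2.31, 3.64, 0.23, -0.01, 40.0, -3.08, 4.85, 0.3, -0.01, 40.0] -> [ 6.780e-01 -2.020e-01  1.200e-01  1.376e+02  4.000e+01]
[ 0.45627007 -0.26179223  0.13215202] 0.051065828155427886
```

{"op": "drive_tool", "data": {
  "moves": [-0.8, 1.2, 0, 0, 40, -1.5, 2.4, 0, 0, 40, -2.3, 3.6, 0.1, 0, 40, -3.05, 4.8, 0.2, 0, 40, -3.05, 4.8, 0.2, 0, 40]
}}

```text
time_s: 19.2
tool_pos: [0.677, -0.1967, 0.1201]
tool_rot: [179.8, -0.3, 137.9]
force: [-0.0, 0.1, -0.3]
grip_width: 0.0509
grasp_force: 15.0
```

{"op": "drive_tool", "data": {
  "moves": [0, 0, 0, 0, 40, 0, 0, 0, 0, 40]
}}

```text
time_s: 19.45
tool_pos: [0.6735, -0.2031, 0.1236]
tool_rot: [-179.9, 0.1, 137.5]
force: [0.0, 0.3, -0.1]
grip_width: 0.0508
grasp_force: 15.0
```

```bash
python3 -c "
from h import *
plan([(.6783,-.2022,.0335,137.6,40)],start=None)
print(env.get_obs()['tool_pos'],env.get_obs()['grip_width'])"
```

```text
[-0.04, 0.05, 1.13, -0.0, 40.0, -0.07, 0.1, 2.25, -0.01, 40.0] -> [ 6.780e-01 -2.020e-01  3.400e-02  1.376e+02  4.000e+01]
[ 0.67346404 -0.2031324   0.12364055] 0.0508310776128495
```

{"op": "drive_tool", "data": {
  "moves": [-0.07, 0.1, 0.5, 0, 40, -0.07, 0.1, 1.2, 0, 40, -0.07, 0.1, 1.9, 0, 40, -0.07, 0.1, 2.0, 0, 40, -0.07, 0.1, 2.0, 0, 40]
}}

```text
time_s: 20.08
tool_pos: [0.6792, -0.2008, 0.0433]
tool_rot: [-180.0, 0.0, 137.6]
force: [-0.4, 0.2, -0.2]
grip_width: 0.0509
grasp_force: 15.0
```

{"op": "drive_tool", "data": {
  "moves": [0, 0, 0, 0, 40, 0, 0, 0, 0, 40]
}}

```text
time_s: 20.32
tool_pos: [0.6801, -0.2006, 0.0444]
tool_rot: [180.0, 0.1, 137.6]
force: [1.3, 0.3, 0.0]
grip_width: 0.0512
grasp_force: 15.0
```

{"op": "drive_tool", "data": {
  "moves": [0, -0.05, 0.1, 0, 40, 0, -0.05, 0.17, 0, 40, 0, -0.05, 0.23, 0, 40, 0, -0.05, 0.27, 0, 40, 0, -0.05, 0.27, 0, 40]
}}

```text
time_s: 20.95
tool_pos: [0.678, -0.2021, 0.033]
tool_rot: [-180.0, 0.0, 137.6]
force: [-1.8, -0.2, 3.8]
grip_width: 0.0506
grasp_force: 15.0
```

{"op": "drive_tool", "data": {
  "moves": [0, 0, 0, 0, 40, 0, 0, 0, 0, 40]
}}

```text
time_s: 21.2
tool_pos: [0.678, -0.2021, 0.033]
tool_rot: [-180.0, 0.0, 137.6]
force: [-2.2, -0.2, 6.4]
grip_width: 0.051
grasp_force: 15.0
```

Contact. Release and lift, then on to the slide box.

{"op": "drive_tool", "data": {
  "moves": [0, 0, 0, 0, 65, 0, 0, 0, 0, 75, 0, 0, -0.2, 0, 75, 0, 0, -1.2, 0, 75, 0, 0, -2.6, 0, 75]
}}

```text
time_s: 21.82
tool_pos: [0.6768, -0.2017, 0.1359]
tool_rot: [-179.9, -0.2, 137.6]
force: [0.4, 0.4, 0.1]
grip_width: 0.0747
grasp_force: 0.0
```

```bash
python3 -c "
from h import *
top_at('wrist',.062,(.678,-.202),.06)
plan([(.55,.0,.14,110,75),(.4165,.152,.12,95.9,75)],start=None)
print(env.get_obs()['tool_pos'])"
```

```text
wrist 0.062 mean [ 0.6781 -0.2013  0.0614] circle 0.6787 -0.2021 diam 0.0521 3379
[1.17, 0.3, 0.03, 0.55, 75.0, 2.34, 0.61, 0.07, 1.1, 75.0, 3.5, 0.91, 0.1, 1.66, 75.0, 4.67, 1.21, 0.13, 2.21, 75.0, 5.84, 1.51, 0.17, 2.76, 75.0] -> [  0.55   0.     0.14 110.    75.  ]
[1.18, -0.46, 0.13, 0.35, 75.0, 2.36, -0.92, 0.25, 0.7, 75.0, 3.53, -1.38, 0.38, 1.06, 75.0, 4.71, -1.84, 0.5, 1.41, 75.0] -> [ 0.416  0.152  0.12  95.9   75.   ]
[ 0.68178171 -0.20215516  0.14663062]
```

{"op": "drive_tool", "data": {
  "moves": [1.2, 0.3, 0, 0.6, 75, 2.3, 0.6, 0, 1.1, 75, 3.5, 0.9, 0, 1.7, 75, 4.7, 1.2, 0, 2.2, 75, 5.8, 1.5, 0, 2.8, 75]
}}

```text
time_s: 22.5
tool_pos: [0.5462, 0.0005, 0.1368]
tool_rot: [179.9, 0.0, 109.5]
force: [0.9, 0.0, 0.8]
grip_width: 0.075
grasp_force: 0.0
```

{"op": "drive_tool", "data": {
  "moves": [1.2, -0.45, 0.1, 0.3, 75, 2.35, -0.9, 0.2, 0.7, 75, 3.5, -1.4, 0.3, 1.0, 75, 4.6, -1.8, 0.4, 1.4, 75, 4.6, -1.8, 0.4, 1.4, 75]
}}

```text
time_s: 23.12
tool_pos: [0.4154, 0.1508, 0.1205]
tool_rot: [179.9, 0.1, 96.0]
force: [0.7, -0.5, 0.2]
grip_width: 0.0749
grasp_force: 0.0
```

{"op": "drive_tool", "data": {
  "moves": [0, 0, 0, 0, 75, 0, 0, 0, 0, 75]
}}

```text
time_s: 23.38
tool_pos: [0.4182, 0.1471, 0.1205]
tool_rot: [180.0, -0.0, 95.5]
force: [0.6, 0.5, -0.4]
grip_width: 0.0751
grasp_force: 0.0
```

```bash
cat >> h.py <<'E'
def rect_at(n,h,xy,r=.06,tol=.004):
    im,d,K,Rc,c=look(n); P=cloud(d,K,Rc,c)
    m=((d>0)&(np.abs(P[...,2]-h)<tol)&(np.hypot(P[...,0]-xy[0],P[...,1]-xy[1])<r)).astype(np.uint8)
    m=cv2.morphologyEx(m,cv2.MORPH_OPEN,np.ones((5,5)))
    b=P[m>0]; W=cv2.boxPoints(cv2.minAreaRect(np.float32(b[:,:2]*1000)))/1000
    e=sorted([W[1]-W[0],W[2]-W[1]],key=lambda a:-np.hypot(*a))
    print(n,"rect",W.mean(0).round(4),[np.hypot(*a).round(4) for a in e],"long deg",(np.degrees(np.arctan2(e[0][1],e[0][0]))%180).round(1)); return im
E
python3 -c "
from h import *
im=rect_at('wrist',.034,(.4165,.152)); save('w4',im)
print(env.get_obs()['tool_pos'],env.get_obs()['tool_rot'],env.get_obs()['qpos'].round(0))"
```

```text
wrist rect [0.418  0.1522] [np.float32(0.076), np.float32(0.044)] long deg 95.9
[0.41806917 0.14712491 0.1204351 ] [ 1.79991160e+02 -2.90766977e-02  9.55387848e+01] [ 30.  -3. -51. 115.  -3.  67. -14.]
```

View pics/w4.png

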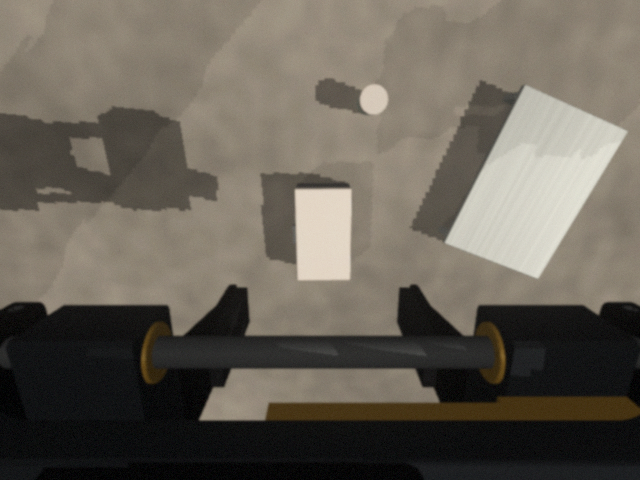

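The slide box lid spans (297–350, 187–280), with the riser at upper right. The rectangle fits 76 × 44 mm and its long side is at 95.9°.

{"op": "drive_tool", "data": {
  "moves": [0.12, 0, 0.2, 0, 75, 0.12, 0, 1.0, 0, 75, 0.12, 0, 2.0, 0, 75, 0.12, 0, 2.75, 0, 75, 0.12, 0, 2.75, 0, 75]
}}

```text
time_s: 24.05
tool_pos: [0.4143, 0.1525, 0.0081]
tool_rot: [-179.7, -0.1, 95.7]
force: [0.4, -0.0, 0.1]
grip_width: 0.075
grasp_force: 0.0
```

{"op": "drive_tool", "data": {
  "moves": [0, 0, 0, 0, 75, 0, 0, 0, 0, 75]
}}

```text
time_s: 24.3
tool_pos: [0.4182, 0.1529, 0.0116]
tool_rot: [179.9, 0.0, 95.6]
force: [0.5, -0.4, 0.5]
grip_width: 0.075
grasp_force: 0.0
```

{"op": "drive_tool", "data": {
  "moves": [-0.02, 0, 0.18, 0, 75, -0.02, 0, 0.18, 0, 75, -0.02, 0, 0.18, 0, 35, -0.02, 0, 0.18, 0, 35, -0.02, 0, 0.18, 0, 35],
  "squeeze": 20
}}

```text
time_s: 24.92
tool_pos: [0.417, 0.1519, 0.0032]
tool_rot: [180.0, 0.0, 95.6]
force: [-0.5, 0.0, 0.3]
grip_width: 0.0528
grasp_force: 0.0
```

{"op": "drive_tool", "data": {
  "moves": [0, 0, 0, 0, 35, 0, 0, 0, 0, 35, 0, 0, 0, 0, 35]
}}

```text
time_s: 25.3
tool_pos: [0.417, 0.1519, 0.0032]
tool_rot: [180.0, 0.0, 95.6]
force: [0.4, 0.6, 0.4]
grip_width: 0.0437
grasp_force: 20.0
```

```bash
python3 -c "
from h import *
o=env.get_obs(); t=o['tool_pos']
print(t,o['grip_width'],o['tool_rot'])
plan([(t[0],t[1],.09,o['tool_rot'][2],35),(.578,.2045,.09,74.0,35)],start=None)"
```

```text
[0.41703232 0.15186836 0.00315821] 0.04367823045932888 [1.79991358e+02 3.44990627e-03 9.56344178e+01]
[0.0, 0.0, -1.09, -0.0, 35.0, 0.0, 0.0, -2.17, -0.0, 35.0, 0.3, 1.38, -2.17, 0.72, 35.0, 0.61, 2.76, -2.17, 1.44, 35.0, 0.91, 4.13, -2.17, 2.16, 35.0] -> [ 0.578  0.204  0.09  74.    35.   ]
```

{"op": "drive_tool", "data": {
  "moves": [0, 0, -0.8, 0, 35, 0, 0, -2.15, 0, 35, 0.3, 1.35, -2.15, 0.7, 35, 0.6, 2.75, -2.15, 1.4, 35, 0.9, 4.1, -2.15, 2.13, 35]
}}

```text
time_s: 25.92
tool_pos: [0.5788, 0.203, 0.0893]
tool_rot: [179.9, 0.1, 74.0]
force: [0.5, -0.3, -0.5]
grip_width: 0.0434
grasp_force: 20.0
```

{"op": "drive_tool", "data": {
  "moves": [0, 0, 0, 0, 35, 0, 0, 0, 0, 35, 0, 0, 0, 0, 35]
}}

```text
time_s: 26.3
tool_pos: [0.5755, 0.2034, 0.0892]
tool_rot: [180.0, 0.1, 74.4]
force: [-0.7, -1.1, -1.4]
grip_width: 0.0433
grasp_force: 20.0
```

```bash
python3 -c "
from h import *
rect_at('wrist',.025,(.5784,.2045),.1)
o=env.get_obs(); t=o['tool_pos']
print(t,o['grip_width'],o['tool_rot'])
plan([(.5784,.2045,.036,74.3,35)],start=None)"
```

```text
wrist rect [0.5838 0.2204] [np.float32(0.0954), np.float32(0.0901)] long deg 74.3
[0.57575366 0.20323895 0.08945723] 0.043525601026420585 [1.79958782e+02 6.60902852e-02 7.43699305e+01]
[0.05, 0.06, 1.34, 0.01, 35.0] -> [5.78e-01 2.04e-01 3.60e-02 7.43e+01 3.50e+01]
```

{"op": "drive_tool", "data": {
  "moves": [0.04, 0.06, 0.3, 0, 35, 0.04, 0.06, 0.9, 0, 35, 0.04, 0.06, 1.3, 0, 35, 0.04, 0.06, 1.3, 0, 35, 0.04, 0.06, 1.3, 0, 35]
}}

```text
time_s: 26.98
tool_pos: [0.5797, 0.205, 0.0377]
tool_rot: [180.0, -0.0, 74.3]
force: [-1.0, 0.6, -0.7]
grip_width: 0.0436
grasp_force: 20.0
```

{"op": "drive_tool", "data": {
  "moves": [0, 0, 0, 0, 35, 0, 0, 0, 0, 35]
}}

```text
time_s: 27.22
tool_pos: [0.5798, 0.2048, 0.0378]
tool_rot: [179.9, -0.0, 74.3]
force: [0.2, 0.6, -0.8]
grip_width: 0.0436
grasp_force: 20.0
```

{"op": "drive_tool", "data": {
  "moves": [-0.02, -0.02, 0.1, 0, 35, -0.02, -0.02, 0.17, 0, 35, -0.02, -0.02, 0.22, 0, 35, -0.02, -0.02, 0.24, 0, 35, -0.02, -0.02, 0.24, 0, 35]
}}

```text
time_s: 27.85
tool_pos: [0.5782, 0.2039, 0.0282]
tool_rot: [-180.0, 0.1, 74.3]
force: [-2.6, -1.6, 5.4]
grip_width: 0.0435
grasp_force: 20.0
```

{"op": "drive_tool", "data": {
  "moves": [0, 0, 0, 0, 35, 0, 0, 0, 0, 35]
}}

```text
time_s: 28.1
tool_pos: [0.5782, 0.2039, 0.0282]
tool_rot: [-180.0, 0.1, 74.3]
force: [-2.7, -2.2, 4.7]
grip_width: 0.0434
grasp_force: 20.0
```

{"op": "drive_tool", "data": {
  "moves": [0, 0, 0, 0, 55, 0, 0, 0, 0, 65, 0, 0, -0.2, 0, 65, 0, 0, -1.2, 0, 65, 0, 0, -2.4, 0, 65]
}}

```text
time_s: 28.72
tool_pos: [0.5778, 0.2039, 0.1242]
tool_rot: [-179.9, 0.0, 74.3]
force: [0.7, 0.5, -0.9]
grip_width: 0.0646
grasp_force: 0.0
```

```bash
python3 -c "
from h import *
rect_at('wrist',.059,(.5784,.2045),.06)
plan([(.5,-.02,.12,74.3,60),(.4378,-.1443,.12,74.3,60)],start=None)"
```

```text
wrist rect [0.578  0.2045] [np.float32(0.076), np.float32(0.044)] long deg 74.1
[-1.2, -0.09, 0.06, 0.0, 60.0, -2.4, -0.18, 0.12, 0.0, 60.0, -3.6, -0.26, 0.18, 0.0, 60.0, -4.8, -0.35, 0.24, 0.0, 60.0, -6.0, -0.44, 0.3, 0.01, 60.0] -> [ 5.00e-01 -2.00e-02  1.20e-01  7.43e+01  6.00e+01]
[-1.14, -0.22, -0.0, -0.0, 60.0, -2.27, -0.44, -0.0, -0.0, 60.0, -3.41, -0.66, -0.0, -0.0, 60.0] -> [ 0.438 -0.144  0.12  74.3   60.   ]
```

Box is on the riser within 1 mm and 0.2°. Now the loupe.

{"op": "drive_tool", "data": {
  "moves": [-1.2, -0.1, 0, 0, 60, -2.4, -0.2, 0, 0, 60, -3.6, -0.3, 0, 0, 60, -4.8, -0.35, 0, 0, 60, -6.0, -0.45, 0, 0, 60]
}}

```text
time_s: 29.4
tool_pos: [0.496, -0.0235, 0.124]
tool_rot: [179.9, 0.0, 74.3]
force: [1.3, 0.1, 0.4]
grip_width: 0.0601
grasp_force: 0.0
```

{"op": "drive_tool", "data": {
  "moves": [-1.15, -0.2, 0, 0, 60, -2.3, -0.4, 0, 0, 60, -3.4, -0.65, 0, 0, 60, -3.4, -0.65, 0, 0, 60, -3.4, -0.65, 0, 0, 60]
}}

```text
time_s: 30.02
tool_pos: [0.4351, -0.1453, 0.1239]
tool_rot: [179.9, -0.0, 74.4]
force: [0.4, 0.3, -0.2]
grip_width: 0.0594
grasp_force: 0.0
```

```bash
python3 -c "
from h import *
top_at('wrist',.03,(.4378,-.1443)); 
o=env.get_obs(); print(o['tool_pos'],o['tool_rot'])
plan([(.4378,-.1443,.012,74.3,60)],mm=150)"
```

```text
wrist 0.03 mean [ 0.4385 -0.144   0.0296] circle 0.4383 -0.1447 diam 0.034 1272
[ 0.43527106 -0.14481254  0.12386923] [ 1.79951875e+02 -1.21238633e-02  7.44425930e+01]
[0.03, 0.06, 2.8, 0.01, 60.0] -> [ 4.38e-01 -1.44e-01  1.20e-02  7.43e+01  6.00e+01]
```

{"op": "drive_tool", "data": {
  "moves": [0.03, 0.07, 0.8, 0, 60, 0.03, 0.07, 1.8, 0, 60, 0.03, 0.07, 2.7, 0, 60, 0.03, 0.07, 2.8, 0, 60, 0.03, 0.07, 2.8, 0, 60],
  "squeeze": 12
}}

```text
time_s: 30.7
tool_pos: [0.4386, -0.1448, 0.0123]
tool_rot: [179.9, -0.0, 74.4]
force: [-0.8, -0.2, 0.1]
grip_width: 0.0601
grasp_force: 0.0
```

{"op": "drive_tool", "data": {
  "moves": [0, 0, 0, 0, 60, 0, 0, 0, 0, 60]
}}

```text
time_s: 30.95
tool_pos: [0.4384, -0.1461, 0.0127]
tool_rot: [179.9, 0.1, 74.3]
force: [-0.4, 0.4, -0.3]
grip_width: 0.0602
grasp_force: 0.0
```

{"op": "drive_tool", "data": {
  "moves": [0.02, 0, 0.22, 0, 60, 0.02, 0, 0.22, 0, 60, 0.02, 0, 0.22, 0, 20, 0.02, 0, 0.22, 0, 20, 0.02, 0, 0.22, 0, 20]
}}

```text
time_s: 31.58
tool_pos: [0.4378, -0.1449, 0.0028]
tool_rot: [180.0, 0.0, 74.3]
force: [-0.1, -0.1, 0.7]
grip_width: 0.0376
grasp_force: 0.0
```

{"op": "drive_tool", "data": {
  "moves": [0, 0, 0, 0, 20, 0, 0, 0, 0, 20, 0, 0, 0, 0, 20]
}}

```text
time_s: 31.95
tool_pos: [0.4378, -0.145, 0.0028]
tool_rot: [180.0, 0.0, 74.3]
force: [-0.0, -0.3, 0.1]
grip_width: 0.0324
grasp_force: 12.0
```

```bash
python3 -c "
from h import *
o=env.get_obs(); t=o['tool_pos']; print(t,o['grip_width'],o['grasp_force'])
plan([(t[0],t[1],.12,74.3,20),(.5,-.02,.12,74.3,20),(.578,.2045,.12,74.3,20)])"
```

```text
[ 0.43781011 -0.14495589  0.00282163] 0.03235373009502549 12.000078856945038
[0.0, 0.0, -1.46, 0.0, 20.0, 0.0, 0.0, -2.93, 0.0, 20.0, 1.14, 0.22, -2.93, 0.0, 20.0, 2.29, 0.44, -2.93, 0.0, 20.0, 3.43, 0.65, -2.93, 0.0, 20.0] -> [ 5.00e-01 -2.00e-02  1.20e-01  7.43e+01  2.00e+01]
[1.48, 0.09, -0.0, -0.0, 20.0, 2.97, 0.18, -0.0, -0.0, 20.0, 4.45, 0.27, -0.0, -0.0, 20.0, 5.93, 0.36, -0.0, -0.0, 20.0] -> [ 0.578  0.204  0.12  74.3   20.   ]
```

{"op": "drive_tool", "data": {
  "moves": [0, 0, -1.0, 0, 20, 0, 0, -2.4, 0, 20, 1.15, 0.2, -2.9, 0, 20, 2.3, 0.4, -2.9, 0, 20, 3.4, 0.65, -2.9, 0, 20]
}}

```text
time_s: 32.58
tool_pos: [0.5, -0.02, 0.1193]
tool_rot: [179.9, 0.1, 74.3]
force: [1.0, -0.7, -0.3]
grip_width: 0.0324
grasp_force: 12.0
```

{"op": "drive_tool", "data": {
  "moves": [1.4, 0.1, 0, 0, 20, 2.9, 0.2, 0, 0, 20, 4.4, 0.3, 0, 0, 20, 5.9, 0.35, 0, 0, 20, 5.9, 0.35, 0, 0, 20]
}}

```text
time_s: 33.2
tool_pos: [0.575, 0.2103, 0.1184]
tool_rot: [-179.8, -0.3, 74.9]
force: [-0.9, 0.2, 0.1]
grip_width: 0.0328
grasp_force: 12.0
```

{"op": "drive_tool", "data": {
  "moves": [0, 0, 0, 0, 20, 0, 0, 0, 0, 20]
}}

```text
time_s: 33.45
tool_pos: [0.577, 0.2, 0.1184]
tool_rot: [180.0, 0.1, 74.2]
force: [-0.6, 0.2, -0.6]
grip_width: 0.0323
grasp_force: 12.0
```

```bash
python3 -c "
from h import *
o=env.get_obs(); t=o['tool_pos']; print(t,o['grip_width'],o['grasp_force'])
plan([(.578,.2045,.07,74.3,20)],mm=100)"
```

```text
[0.57696433 0.20001462 0.1184493 ] 0.03230450898497365 11.9998137652874
[0.11, -0.01, 1.21, -0.01, 20.0] -> [5.78e-01 2.04e-01 7.00e-02 7.43e+01 2.00e+01]
```

{"op": "drive_tool", "data": {
  "moves": [0.08, 0, 0.4, 0, 20, 0.08, 0, 0.8, 0, 20, 0.08, 0, 1.15, 0, 20, 0.08, 0, 1.15, 0, 20, 0.08, 0, 1.15, 0, 20]
}}

```text
time_s: 34.08
tool_pos: [0.5777, 0.2058, 0.0728]
tool_rot: [180.0, -0.0, 74.3]
force: [0.8, -0.6, -1.2]
grip_width: 0.0323
grasp_force: 12.0
```

{"op": "drive_tool", "data": {
  "moves": [0, 0, 0, 0, 20, 0, 0, 0, 0, 20, 0, 0, 0, 0, 20]
}}

```text
time_s: 34.45
tool_pos: [0.5777, 0.2057, 0.073]
tool_rot: [180.0, -0.0, 74.3]
force: [-0.3, 0.6, -0.6]
grip_width: 0.0325
grasp_force: 12.0
```

{"op": "drive_tool", "data": {
  "moves": [-0.03, 0.01, 0.1, 0, 20, -0.03, 0.01, 0.18, 0, 20, -0.03, 0.01, 0.24, 0, 20, -0.03, 0.01, 0.28, 0, 20, -0.03, 0.01, 0.28, 0, 20]
}}

```text
time_s: 35.08
tool_pos: [0.5775, 0.2043, 0.0618]
tool_rot: [-180.0, 0.0, 74.3]
force: [-1.7, -0.7, 2.8]
grip_width: 0.0325
grasp_force: 12.0
```

{"op": "drive_tool", "data": {
  "moves": [0, 0, 0, 0, 20, 0, 0, 0, 0, 20]
}}

```text
time_s: 35.33
tool_pos: [0.5776, 0.2043, 0.0618]
tool_rot: [180.0, 0.0, 74.3]
force: [-2.6, -0.9, 4.3]
grip_width: 0.0324
grasp_force: 12.0
```

{"op": "drive_tool", "data": {
  "moves": [0, 0, 0, 0, 45, 0, 0, 0, 0, 55, 0, 0, -0.2, 0, 55, 0, 0, -1.0, 0, 55, 0, 0, -2.2, 0, 55]
}}

```text
time_s: 35.95
tool_pos: [0.5768, 0.2038, 0.1495]
tool_rot: [-179.9, 0.1, 74.3]
force: [0.1, -0.6, 0.1]
grip_width: 0.0547
grasp_force: 0.0
```

{"op": "drive_tool", "data": {
  "moves": [-1.2, -0.7, -0.4, 0, 55, -2.4, -1.4, -0.6, 0, 55, -2.7, -2.7, -0.6, 0, 55, -3.0, -3.3, -0.6, 0, 55, -3.0, -3.3, -0.6, 0, 55]
}}

```text
time_s: 36.58
tool_pos: [0.4175, 0.1236, 0.174]
tool_rot: [179.8, 0.2, 74.3]
force: [0.6, -1.4, -0.1]
grip_width: 0.0547
grasp_force: 0.0
```

```bash
python3 -c "
from h import *
im=top_at('top',.089,(.578,.204)); save('top1',cv2.resize(im[120:420,120:560],(792,540)))
rect_at('top',.059,(.578,.204)); rect_at('top',.025,(.578,.204),.1)
top_at('top',.091,(.612,-.085));top_at('top',.058,(.577,-.292),.03);top_at('top',.062,(.678,-.202))
top_at('top',.03,(.7093,0));top_at('top',.035,(.4432,.2563),.02);top_at('top',.038,(.4,-.435))
top_at('top',.056,(.4417,-.307));top_at('top',.056,(.356,-.186))"
```

```text
top 0.089 mean [0.5762 0.2041 0.0892] circle 0.5762 0.2048 diam 0.0347 191
top rect [0.5716 0.2057] [np.float32(0.0753), np.float32(0.0432)] long deg 86.8
top rect [0.5783 0.198 ] [np.float32(0.132), np.float32(0.0794)] long deg 91.9
top 0.091 mean [ 0.6106 -0.085   0.0902] circle 0.6109 -0.0851 diam 0.0233 88
top 0.058 mean [ 0.5764 -0.291   0.0574] circle 0.5773 -0.2909 diam 0.0238 85
top 0.062 mean [ 0.6778 -0.2012  0.0613] circle 0.678 -0.2011 diam 0.0522 413
top 0.03 mean [7.095e-01 6.000e-04 2.950e-02] circle 0.7096 0.001 diam 0.0612 522
top few 0
top 0.038 mean [ 0.3997 -0.4354  0.0369] circle 0.4008 -0.4356 diam 0.0132 26
top 0.056 mean [ 0.4416 -0.3076  0.0553] circle 0.4423 -0.3081 diam 0.0527 414
top 0.056 mean [ 0.3561 -0.1865  0.0556] circle 0.3559 -0.1868 diam 0.0518 425
```

View pics/top1.png

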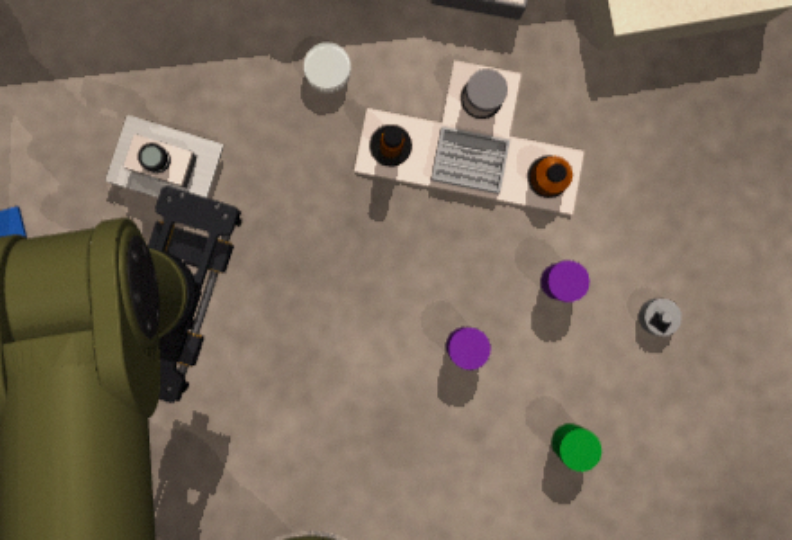

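The top view shows the bottles on the left (390,145) and right (550,176) pads. The jar is on the rear pad (486,92), and the loupe on the box on the riser is at (152,157). The petri dishes, counter and other jars read unmoved; the arm hides the vial, which no move went near.

```bash
python3 -c "
from h import *
print(env.sign_off())"
```

```text
the job is handed in; nothing more can be done
None
```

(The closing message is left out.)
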